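# Sort coded edging wheels onto their spindles

### The job

Three look-alike glass-edging wheels are mixed up, and one has been left standing proud on the wrong spindle head. They are coded by where the keyway lies relative to the three stud holes: seat on each of the two heads the one wheel that matches its key and studs, turned so that it goes fully home on the flange, and lay the odd wheel, which fits neither, flat in the steel tray with its hub up. Set the wheels down without dropping them, and leave the other things on the bench where they are.

Things in the scene. Friction and masses are not known exactly. Their poses are not given: they have to be found in the camera images.
- wheel_a: edging wheel: grey cast disc 92 mm across, 20 mm thick, on it a hexagonal steel hub 50 mm across flats, 24 mm high (wheel 44 mm high in all), 0.4 to 0.65 kg. Origin: centre of the underside; z up through the hub, x through one stud hole. Hub flats face 0, 60, 120.. degrees from x: grip across two. Keyway at 0 degrees: in line with a stud hole. Starts flat on the table
- wheel_b: the same as wheel_a but for its keyway, at 180 degrees from x (counter-clockwise from above): straight across from a stud hole, midway between the other two. Starts hub up round the shaft of head_a, turned wrong, standing on the tips of the studs with its underside about 17 mm above the flange
- wheel_c: the same as wheel_a but for its keyway, at 90 degrees from x: neither in line with a stud hole nor midway between two, so that it fits no head here. Starts flat on the table, hub up
- wheel_a_key (a point): middle of the keyway's mouth in the top of wheel_a's hub, 14.5 mm from the axis. Bore 24 mm, keyway a notch in it 10.5 mm wide and 5 mm deep, both through the whole height. The three stud holes, 11.5 mm, run through the disc at 0, 120 and 240 degrees from the wheel's x, on a 36 mm radius
- wheel_b_key (a point): the same point of wheel_b
- wheel_c_key (a point): the same point of wheel_c
- head_a: spindle head fixed to the table: round grey foot 106 mm across, steel flange 89 mm across, its top 40 mm above the table. Origin: centre of the underside, z up along the shaft, x through one drive stud. Shaft 22 mm across, 52 mm high above the flange, the last 6 mm tapered. Its key lies at 0 degrees from x, in line with a stud: only wheel_a goes home
- head_b: the same as head_a but for its key, at 180 degrees from x: straight across from a stud, midway between the other two, so that only wheel_b goes home. Starts empty
- head_a_seat (a point): centre of the flange's top face of head_a; the underside of a wheel that is home lies here. Three drive studs stand on the flange on a 36 mm radius at 0, 120 and 240 degrees from the head's x: 9 mm across, 18 mm high, the last 5 mm tapered. A wheel turned wrong stands on their tips, about 17 mm proud; one with the wrong keyway stands about 11 mm proud on the key
- head_b_seat (a point): the same point of head_b
- head_a_key (a point): middle of the top of head_a's key, 13 mm from the axis, 12 mm above the flange; the key is 8 mm wide and stands 4.5 mm out of the shaft
- head_b_key (a point): the same point of head_b
- tray: open square sheet-steel tray fixed to the table, 118 mm outside, 112 mm inside, floor 3 mm thick, rim 19 mm above the table. Origin: centre of its underside
- iron_stand: fixed: soldering iron in its stand beside the tray's far right corner, foot about 60x160 mm, the iron slanting up to about 170 mm above the table. Origin: middle of the foot
- solder_station: fixed: grey soldering station behind the tray, about 152x112 mm, 85 mm high. Origin: centre of its underside
- pencil: bystander, loose: yellow pencil, 148 mm long, 7 mm thick, lying; origin under its middle
- glass_cutter: bystander, loose: pencil-shaped glass cutter, 154 mm long, 11 mm thick, lying; origin under its middle
- patina_bottle: bystander, loose: upright bottle with red cap, 44 mm across, 105 mm high; origin under its middle
- lead_block: bystander, loose: white metal layout block, 22x70 mm, 18 mm high; origin under its middle

How it is judged:
By the outcome, as a careful person would: the job done as asked, in the order asked, and still so for the second after the job is handed in, with the robot touching nothing.
It also fails if it takes over 72 s, if anything falls off the work surface, if the arm or the gripper's body presses on something with over 40 N, if the wrist force passes 120 N, or if a joint passes its speed limit or range.

### The arm

A 6-joint arm with a two-finger parallel gripper is mounted at the origin on a cart in front of the work surface, level with it; the furniture and walls round the work are solid. World frame = base frame: x ahead of the robot, y to its left, z up, the work surface at z = 0. Lengths are in m, angles in rad, forces in N, time in s.
With the tool pointing down it reaches from about 0.3 to 0.775 m from the base axis. Payload 14.6 kg.
Tool frame: the origin (TCP) lies on the mounting face of the last link; the fingertips stand 199 mm ahead of it and the grasp point (between the pads) lies 180 mm ahead of it; z points along the fingers, y is the line along which they close (so a half turn about z gives the same grasp; the last joint's range is limited). The gripper opens to 94 mm and grips with 3 to 60 N. Pads are 16 mm wide; open, the fingers measure 119 mm over their backs; the gripper's body (75 mm by 177 mm) begins 78 mm behind the grasp point.
Start: joints at [-1.218, 0.3, 1.521, -0, 1.321, -0.067], TCP at [0.224, -0.502, 0.405] pointing down, gripper open.
Joint ranges: [-3.03, 3.03], [-0.79, 2.21], [0.23, 2.52], [-1.04, 4.18], [0, 3.07], [-2.55, 2.55]. Speed limits (rad/s): [2.22, 2.22, 2.57, 3.14, 3.14, 3.14].

### API

Orientations are given as [roll, pitch, yaw] about the fixed x, y, z axes, in that order (R = Rz(yaw) Ry(pitch) Rx(roll)).
In Python, from station import get_obs, camera, hand_in gives the robot as it stands.
- The arm moves only by the tool apply_moves, never from a script. Its argument "increments" is a list of rows, each an object of numbers: "tx", "ty", "tz": the shift along the tool's x, y, z as a fraction of full scale; "ax", "ay", "az": the turn, a rotation vector about the tool's x, y, z as a fraction of full scale. In form: [{"tx": .., "ty": .., "tz": .., "ax": .., "ay": .., "az": ..}, ...]. A call has 1 to 12 rows; each row shifts and turns the commanded pose from where the row before left it, along the tool's axes as they then stand; what a row does not reach is not made up. Full scale, the value 1, is 30 mm for a shift and 5 degrees for a turn. A row lasts 1/8 s, in which the tool goes at most 62.5 mm and 10.7 degrees, less where a joint would pass 70% of its speed; a pose out of reach is approached as far as the arm can. A call with a number of a shift or a turn outside -1 to 1 is refused whole. A call with a gripper value outside its range is refused whole. "jaw" is the closure, from 0 (fully open) to 1 (shut), set as the call begins (left out, the last holds). The fingers move at their own pace and stop on an object; "force" is the grip in N (left out, the last holds). Time passes only in rows, so rows that do not move let the fingers close. It gives the time, the measured TCP pose, the force, the opening and the grip force at its end, in the units of the state.
- get_obs(): the state, without advancing time (a new reading comes with each control period).
- camera(name): name is "scene" or "top" or "wrist"; returns a dict with "pixels" (400x640x3 uint8, red, green, blue), "camera_matrix" (3x3 intrinsics, pixels), "dist" ([k1, k2, p1, p2, k3] as OpenCV has them; the pictures are not rectified), "R" (3x3) and "t" (3): a world point X has camera coordinates R X + t; the wrist camera has in their place "T_tool_cam" (4x4, takes a point from camera to tool coordinates, whose origin is the TCP and whose axes are the flange's). Camera axes: x right, y down, z forward; pixel columns grow to the right and rows downward; lengths in m; the calibration is good to about 2 mm. A picture is of the moment at which its call begins: read the wrist's pose just before it. There is no depth.
- hand_in(): hands the job in; it is judged then, once.
The state is a dict: "time_s": time; "qpos": joint angles; "joint_vel": joint speeds; "tau": joint torques, N m; "ee_pos": TCP position; "eef_rot": TCP orientation; "force": force on the tool from outside, world axes, zero at the start; "moment": the same for the moment, N m; "grip_width": finger opening in m; "grip_force": force on a finger pad.
Only numpy, scipy, OpenCV 4.12 (cv2) and the standard library are available. Lean on these libraries where they do the work, as an engineer would, in place of code of your own. Each camera call takes 0.05 s, during which the arm holds its last target. There are 200 camera calls.

## Working session

There is one attempt and no reset: what is moved stays moved. The work goes in short steps, Python scripts to look and compute and a tool call to move; the robot and the scene stay as the last step left them, time stands still between calls to the robot, and variables do not carry over. Pictures are saved under pics/ and viewed, at most 10 in all, crops included, and the job is handed in when it is done.

Besides the shell and the picture viewer there is one more tool, called after ">>>" as name(argument=value, ...) on one line, values as JSON. apply_moves: Moves the arm, as the interface text tells. Its arguments: {"type":"object","properties":{"increments":{"type":"array"},"jaw":{"type":"number"},"force":{"type":"number"}},"required":["increments"]}

```bash
mkdir -p pics; python3 - <<'E'
from station import get_obs, camera
import cv2,pickle,numpy as np
o=get_obs();print(o)
for n in("top","scene","wrist"):
    c=camera(n);pickle.dump((o,c),open(n+"0.pkl","wb"))
    cv2.imwrite(f"pics/{n}0.png",c["pixels"][:,:,::-1])
    print(n,c["camera_matrix"],c["dist"],c.get("R"),c.get("t"),c.get("T_tool_cam"))
E
```

```text
{'time_s': 0.0, 'qpos': array([-1.21758246e+00,  3.00471612e-01,  1.52160347e+00,  1.44326953e-06,
        1.32069082e+00, -6.66518435e-02]), 'joint_vel': array([-0.00013663, -0.00116321,  0.00088793,  0.00014332,  0.00038381,
        0.00024655]), 'tau': array([ 3.90716332e-04, -5.31806874e+01, -3.52736342e+01,  7.08390889e-02,
        2.44322070e-02, -5.12011843e-05]), 'ee_pos': array([ 0.22415938, -0.50220709,  0.40407644]), 'eef_rot': array([-3.14042210e+00, -7.95360848e-05,  4.19865308e-01]), 'force': array([ 0.70189341, -0.00893461, -0.5520052 ]), 'moment': array([ 0.01439466, -0.0134711 ,  0.05586372]), 'grip_force': 0.0, 'grip_width': 0.09409593528253916}
top [[513.17042633   0.         323.17523755]
 [  0.         513.17042633 189.16165371]
 [  0.           0.           1.        ]] [0.05454472 0.         0.         0.         0.        ] [[ 0.14856516 -0.98889806  0.00300206]
 [-0.96629812 -0.14581393 -0.21214674]
 [ 0.21022924  0.02861673 -0.97723321]] [-0.02294976  0.57608055  1.01947715] None
scene [[371.5641074    0.         330.0284933 ]
 [  0.         371.5641074  200.72904523]
 [  0.           0.           1.        ]] [0.02883003 0.         0.         0.         0.        ] [[-0.91900978 -0.39407318  0.01128517]
 [-0.22731225  0.50628775 -0.83186649]
 [ 0.32210274 -0.76705869 -0.55486106]] [0.52855723 0.1648015  0.76983116] None
wrist [[279.21448244   0.         318.76387061]
 [  0.         279.21448244 200.82743835]
 [  0.           0.           1.        ]] [0.00268021 0.         0.         0.         0.        ] None None [[ 1.55996919e-05 -9.73032122e-01 -2.30669654e-01  6.70697971e-02]
 [ 9.99999271e-01  2.93769788e-04 -1.17157916e-03 -1.63791706e-04]
 [ 1.20774793e-03 -2.30669467e-01  9.73031417e-01  2.12034412e-02]
 [ 0.00000000e+00  0.00000000e+00  0.00000000e+00  1.00000000e+00]]
```

View pics/top0.png

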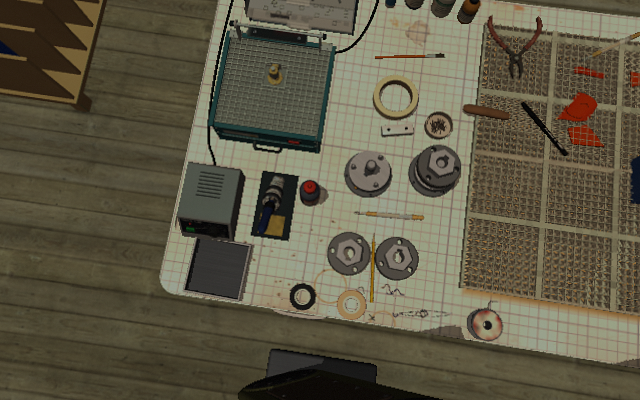

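View pics/scene0.png

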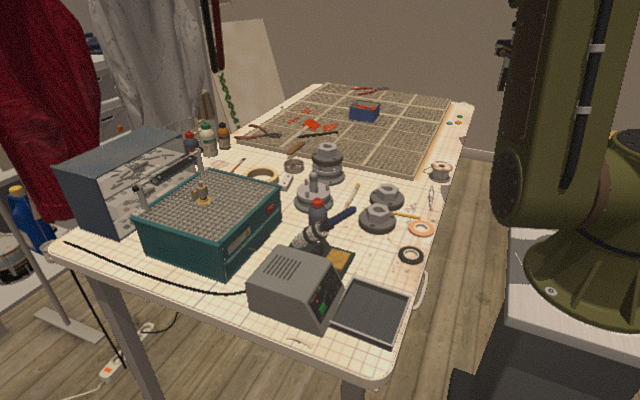

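The top view shows the two loose wheels at (349,254) and (397,258), the empty head at (369,173), the occupied head at (436,168) and the tray at (218,268). The pencil lies between the wheels at (373,268), and the cutter is at (390,216). I'll enlarge this area and work out rough positions.

```bash
cat > h.py <<'E'
import numpy as np,cv2,pickle
from scipy.spatial.transform import Rotation as Ro
def pose(o,c):
    "cam->world R, origin"
    if c.get("R") is not None and c.get("T_tool_cam") is None:
        R=np.array(c["R"]);return R.T,-R.T@np.array(c["t"])
    T=np.array(c["T_tool_cam"]);Rt=Ro.from_euler("xyz",o["eef_rot"]).as_matrix()
    return Rt@T[:3,:3],Rt@T[:3,3]+o["ee_pos"]
def px2w(o,c,p,z):
    p=np.array(p,float).reshape(-1,1,2)
    n=cv2.undistortPoints(p,c["camera_matrix"],np.array(c["dist"]))[:,0]
    R,t=pose(o,c);d=np.c_[n,np.ones(len(n))]@R.T
    return t+d*((z-t[2])/d[:,2])[:,None]
def w2px(o,c,X):
    R,t=pose(o,c);X=(np.atleast_2d(X)-t)@R
    return cv2.projectPoints(X,np.zeros(3),np.zeros(3),c["camera_matrix"],np.array(c["dist"]))[0][:,0]
def rect(o,c,cx,cy,z,half=.06,n=500):
    "rectified plane view: x world up, y world left"
    g=np.linspace(half,-half,n);Y,X=np.meshgrid(cy+g,cx+g)
    P=np.c_[X.ravel(),Y.ravel(),np.full(n*n,z)]
    m=w2px(o,c,P).astype(np.float32).reshape(n,n,2)
    return cv2.remap(c["pixels"],m,None,cv2.INTER_CUBIC)
def snap(tag,name="wrist"):
    from station import get_obs,camera
    o=get_obs();c=camera(name);pickle.dump((o,c),open(tag+".pkl","wb"));return o,c
E
python3 - <<'E'
from h import *
o,c=pickle.load(open("top0.pkl","rb"))
for n,p,z in [("w1",(349,253),.03),("w2",(397,257),.03),("hB",(369,174),.04),("wb",(436,168),.085),("tray",(218,268),.01),("pen",(373,268),0),("cut",(390,216),0),("bot",(310,187),.1)]:
    print(n,px2w(o,c,p,z)[0].round(3))
im=c["pixels"][135:285,320:470,::-1]
cv2.imwrite("pics/t1.png",cv2.resize(im,None,fx=4,fy=4,interpolation=cv2.INTER_CUBIC))
E
```

```text
w1 [ 0.452 -0.01   0.03 ]
w2 [ 0.459 -0.112  0.03 ]
hB [ 0.626 -0.029  0.04 ]
wb [ 0.647 -0.162  0.085]
tray [0.381 0.261 0.01 ]
pen [ 0.43  -0.067  0.   ]
cut [ 0.549 -0.09   0.   ]
bot [0.565 0.089 0.1  ]
```

View pics/t1.png

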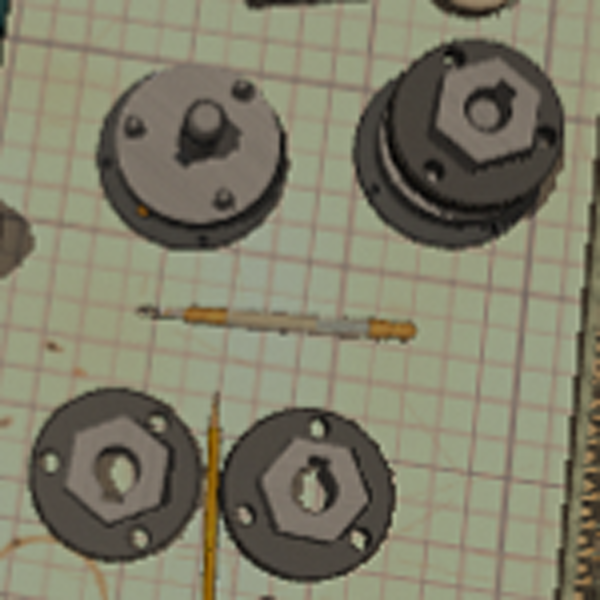

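The right loose wheel's keyway points at a stud hole, so that's wheel_a. The left wheel's keyway is about 30° from a hole, so that's wheel_c. The occupied head carries wheel_b. I'll move the wrist camera over them for a closer look.

>>> apply_moves(increments=[{"tx":1,"ty":-0.52},{"tx":1,"ty":-0.52},{"tx":1,"ty":-0.52},{"tx":1,"ty":-0.52},{"tx":1,"ty":-0.52},{"tx":1,"ty":-0.52},{"tx":1,"ty":-0.52},{"tx":1,"ty":-0.52},{"tx":1,"ty":-0.52},{"tx":1,"ty":-0.52},{"tx":1,"ty":-0.52},{"tx":1,"ty":-0.52}])

```text
schema error: expected keys tx, ty, tz, ax, ay, az
```

>>> apply_moves(increments=[{"tx":0.9,"ty":-0.45,"tz":0.2},{"tx":0.9,"ty":-0.45,"tz":0.2},{"tx":0.9,"ty":-0.45,"tz":0.2},{"tx":0.9,"ty":-0.45,"tz":0.2},{},{},{}])

```text
schema error: expected keys tx, ty, tz, ax, ay, az
```

```bash
python3 - <<'E'
from h import *
o,c=snap("wr1");print(o["time_s"],o["ee_pos"],o["eef_rot"],o["qpos"].round(3))
P={"w1":(.452,-.010,.044),"w2":(.459,-.112,.044),"hB":(.626,-.029,.04),"wb":(.647,-.162,.101)}
t=[rect(o,c,*P[k],half=.065,n=390) for k in P]
cv2.imwrite("pics/m1.png",np.vstack([np.hstack(t[:2]),np.hstack(t[2:])])[:,:,::-1][::1])
im=cv2.imread("pics/m1.png");cv2.imwrite("pics/m1.png",cv2.resize(im,(600,600),interpolation=cv2.INTER_AREA))
E
```

```text
0.15 [ 0.22415794 -0.50222014  0.40423644] [-3.14074339e+00 -3.14882614e-05  4.19815011e-01] [-1.218  0.3    1.521 -0.     1.321 -0.067]
```

View pics/m1.png

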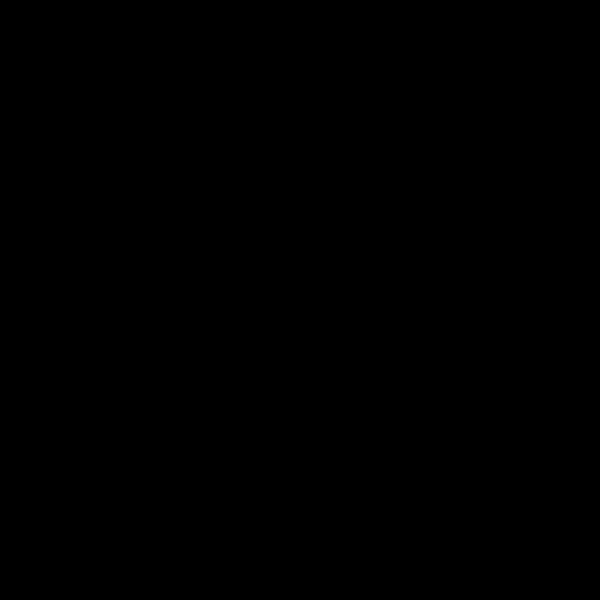

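The move was refused because every row needs all six keys, so the arm never moved and the picture is blank. I'll send it again in full.

>>> apply_moves(increments=[{"tx":1,"ty":-0.52,"tz":0,"ax":0,"ay":0,"az":0},{"tx":1,"ty":-0.52,"tz":0,"ax":0,"ay":0,"az":0},{"tx":1,"ty":-0.52,"tz":0,"ax":0,"ay":0,"az":0},{"tx":1,"ty":-0.52,"tz":0,"ax":0,"ay":0,"az":0},{"tx":1,"ty":-0.52,"tz":0,"ax":0,"ay":0,"az":0},{"tx":1,"ty":-0.52,"tz":0,"ax":0,"ay":0,"az":0},{"tx":1,"ty":-0.52,"tz":0,"ax":0,"ay":0,"az":0},{"tx":1,"ty":-0.52,"tz":0,"ax":0,"ay":0,"az":0},{"tx":1,"ty":-0.52,"tz":0,"ax":0,"ay":0,"az":0},{"tx":1,"ty":-0.52,"tz":0,"ax":0,"ay":0,"az":0},{"tx":1,"ty":-0.52,"tz":0,"ax":0,"ay":0,"az":0},{"tx":1,"ty":-0.52,"tz":0,"ax":0,"ay":0,"az":0}])

```text
time_s: 1.7
ee_pos: [0.4772, -0.1836, 0.4046]
eef_rot: [-3.141, 0.0, 0.42]
force: [-0.4, -0.5, -0.2]
grip_width: 0.094
grip_force: 0.0
```

>>> apply_moves(increments=[{"tx":0.9,"ty":-0.45,"tz":0.2,"ax":0,"ay":0,"az":0},{"tx":0.9,"ty":-0.45,"tz":0.2,"ax":0,"ay":0,"az":0},{"tx":0.9,"ty":-0.45,"tz":0.2,"ax":0,"ay":0,"az":0},{"tx":0.9,"ty":-0.45,"tz":0.2,"ax":0,"ay":0,"az":0},{"tx":0,"ty":0,"tz":0,"ax":0,"ay":0,"az":0},{"tx":0,"ty":0,"tz":0,"ax":0,"ay":0,"az":0}])

```text
time_s: 2.45
ee_pos: [0.5529, -0.0917, 0.3806]
eef_rot: [-3.142, 0.0, 0.42]
force: [0.3, 0.8, 0.3]
grip_width: 0.094
grip_force: 0.0
```

```bash
python3 - <<'E'
from h import *
o,c=snap("wr1");print(o["time_s"],o["ee_pos"],o["eef_rot"],o["qpos"].round(3))
P={"w1":(.452,-.010,.044),"w2":(.459,-.112,.044),"hB":(.626,-.029,.04),"wb":(.647,-.162,.101)}
t=[rect(o,c,*P[k],half=.065,n=300) for k in P]
cv2.imwrite("pics/m2.png",np.vstack([np.hstack(t[:2]),np.hstack(t[2:])])[:,:,::-1])
E
```

```text
2.45 [ 0.55291549 -0.09167193  0.38064297] [-3.14153080e+00  3.31978381e-04  4.19772576e-01] [-0.23   0.343  1.521 -0.     1.278  0.921]
```

View pics/m2.png

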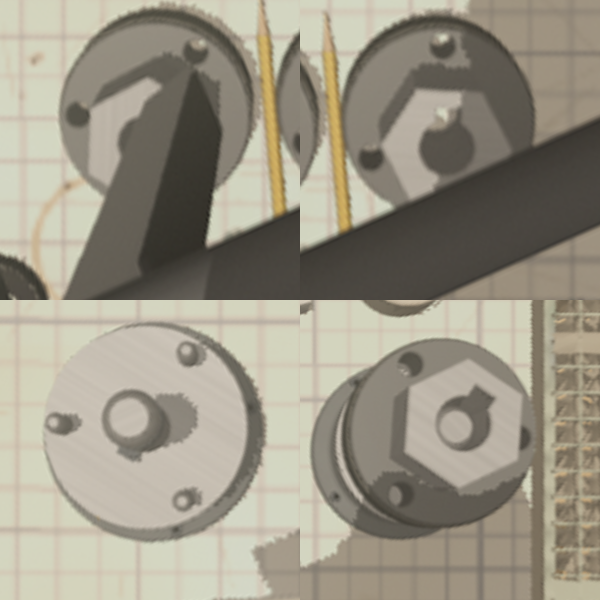

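The rectified view (x up, y left, 0.433 mm/px) shows these features:
- **head_b:** the flange is centred at about (146,426), with studs at (188,352), (58,424) and (183,500). The key points down-left, toward about 150°.
- **wheel_b:** the hub is centred at about (465,424) and its keyway points up-right, at about -38°.

I'll refine both by fitting circles and the hexagon.

```bash
cat >> h.py <<'E'
S=.00025 # m per px in patches
def patch(o,c,x,y,z,half):
    return rect(o,c,x,y,z,half,int(2*half/S)+1)
def p2w(p,x,y,half):
    return np.array([x+half-p[1]*S,y+half-p[0]*S])
def hough(o,c,x,y,z,half,r0,r1,k=3,perf=.5):
    g=cv2.cvtColor(patch(o,c,x,y,z,half),cv2.COLOR_RGB2GRAY);g=cv2.GaussianBlur(g,(0,0),2)
    q=cv2.HoughCircles(g,cv2.HOUGH_GRADIENT_ALT,1.5,4,param1=60,param2=perf,minRadius=int(r0/S),maxRadius=int(r1/S))
    if q is None:return []
    return [(*p2w(a[:2],x,y,half).round(4),round(a[2]*S,4)) for a in q[0][:k]]
def hexfit(o,c,x,y,z,half=.04,thr=None):
    "bright hub top: centre and flat-normal angle mod 60"
    g=cv2.cvtColor(patch(o,c,x,y,z,half),cv2.COLOR_RGB2GRAY);g=cv2.GaussianBlur(g,(0,0),2)
    t=thr or cv2.threshold(g,0,255,cv2.THRESH_OTSU)[0]
    cs=cv2.findContours((g>t).astype(np.uint8),cv2.RETR_EXTERNAL,cv2.CHAIN_APPROX_NONE)[0]
    k=max(cs,key=cv2.contourArea);h=cv2.convexHull(k);a=cv2.approxPolyDP(h,.035*cv2.arcLength(h,True),True)[:,0]
    W=np.array([p2w(v,x,y,half) for v in a])
    e=np.roll(W,-1,0)-W;L=np.hypot(*e.T);an=np.arctan2(e[:,1],e[:,0])-np.pi/2
    ang=np.degrees(np.angle((L*np.exp(6j*an)).sum()))/6
    return W.mean(0).round(4),round(ang,2),(L*1e3).round(1),round(cv2.contourArea(h)*S*S*1e6)
E
python3 - <<'E'
from h import *
o,c=pickle.load(open("wr1.pkl","rb"))
print("flange",hough(o,c,.636,-.027,.04,.06,.040,.050))
print("shaft top",hough(o,c,.636,-.027,.092,.025,.006,.012))
for dx,dy in((74,-42),(2,86),(-74,-37)):
    x,y=.636+dx*.000433*.95,-.027+dy*.000433*.95
    print("stud",x,y,hough(o,c,x,y,.058,.01,.0015,.006,3,.2))
print("hex",hexfit(o,c,.645,-.167,.101))
print("disc",hough(o,c,.645,-.165,.077,.06,.043,.049))
print("bore",hough(o,c,.645,-.165,.101,.03,.010,.014))
E
```

```text
flange [(np.float32(0.6349), np.float32(-0.0285), np.float32(0.0456)), (np.float32(0.6334), np.float32(-0.0281), np.float32(0.0432))]
shaft top [(np.float32(0.6355), np.float32(-0.0268), np.float32(0.0102)), (np.float32(0.6355), np.float32(-0.0268), np.float32(0.0072)), (np.float32(0.6351), np.float32(-0.0406), np.float32(0.0101))]
stud 0.6664399 -0.0442767 [(np.float32(0.6663), np.float32(-0.0459), np.float32(0.0035)), (np.float32(0.6641), np.float32(-0.047), np.float32(0.0048)), (np.float32(0.6644), np.float32(-0.0515), np.float32(0.0036))]
stud 0.6368227 0.008376100000000001 [(np.float32(0.6367), np.float32(0.0086), np.float32(0.0033)), (np.float32(0.6356), np.float32(0.0045), np.float32(0.0042))]
stud 0.6055601 -0.04221995 [(np.float32(0.6043), np.float32(-0.0442), np.float32(0.0036))]
hex (array([ 0.6585, -0.1688]), np.float64(24.83), array([24. , 27.6, 29. , 28.8, 28.1, 31.8]), 2152)
disc [(np.float32(0.6581), np.float32(-0.1673), np.float32(0.0453)), (np.float32(0.6514), np.float32(-0.153), np.float32(0.0462))]
bore [(np.float32(0.6581), np.float32(-0.168), np.float32(0.0121)), (np.float32(0.6292), np.float32(-0.1474), np.float32(0.0123))]
```

>>> apply_moves(increments=[{"tx":0,"ty":0,"tz":0,"ax":0,"ay":0,"az":-1},{"tx":0,"ty":0,"tz":0,"ax":0,"ay":0,"az":-1},{"tx":0,"ty":0,"tz":0,"ax":0,"ay":0,"az":-1},{"tx":0,"ty":0,"tz":0,"ax":0,"ay":0,"az":-1},{"tx":0,"ty":0,"tz":0,"ax":0,"ay":0,"az":-1},{"tx":0,"ty":0,"tz":0,"ax":0,"ay":0,"az":-1},{"tx":0,"ty":0,"tz":0,"ax":0,"ay":0,"az":-1},{"tx":0,"ty":0,"tz":0,"ax":0,"ay":0,"az":-1},{"tx":0,"ty":0,"tz":0,"ax":0,"ay":0,"az":-1},{"tx":0,"ty":0,"tz":0,"ax":0,"ay":0,"az":-1},{"tx":0,"ty":0,"tz":0,"ax":0,"ay":0,"az":-1},{"tx":0,"ty":0,"tz":0,"ax":0,"ay":0,"az":-1}])

```text
time_s: 4.0
ee_pos: [0.5527, -0.0921, 0.381]
eef_rot: [3.141, 0.0, 1.469]
force: [0.5, -1.4, -0.0]
grip_width: 0.0938
grip_force: 0.0
```

>>> apply_moves(increments=[{"tx":0,"ty":0,"tz":0,"ax":0,"ay":0,"az":-1},{"tx":0,"ty":0,"tz":0,"ax":0,"ay":0,"az":-1},{"tx":0,"ty":0,"tz":0,"ax":0,"ay":0,"az":-1},{"tx":0,"ty":0,"tz":0,"ax":0,"ay":0,"az":-1},{"tx":0,"ty":0,"tz":0,"ax":0,"ay":0,"az":-1},{"tx":0,"ty":0,"tz":0,"ax":0,"ay":0,"az":-1},{"tx":0,"ty":0,"tz":0,"ax":0,"ay":0,"az":-1},{"tx":0,"ty":0,"tz":0,"ax":0,"ay":0,"az":-1},{"tx":0,"ty":0,"tz":0,"ax":0,"ay":0,"az":-1},{"tx":0,"ty":0,"tz":0,"ax":0,"ay":0,"az":-1},{"tx":0,"ty":0,"tz":0,"ax":0,"ay":0,"az":-1},{"tx":0,"ty":0,"tz":0,"ax":0,"ay":0,"az":-1}])

```text
time_s: 5.5
ee_pos: [0.5527, -0.0921, 0.3811]
eef_rot: [3.141, 0.0, 2.516]
force: [0.0, -0.5, -0.1]
grip_width: 0.0937
grip_force: 0.0
```

>>> apply_moves(increments=[{"tx":-0.8,"ty":0.35,"tz":0,"ax":0,"ay":0,"az":-1},{"tx":-0.8,"ty":0.35,"tz":0,"ax":0,"ay":0,"az":-1},{"tx":-0.8,"ty":0.35,"tz":0,"ax":0,"ay":0,"az":-1},{"tx":-0.8,"ty":0.35,"tz":0,"ax":0,"ay":0,"az":-1},{"tx":-0.8,"ty":0.35,"tz":0,"ax":0,"ay":0,"az":-1},{"tx":-0.8,"ty":0.35,"tz":0,"ax":0,"ay":0,"az":-1},{"tx":0,"ty":0,"tz":0,"ax":0,"ay":0,"az":-0.15},{"tx":0,"ty":0,"tz":0,"ax":0,"ay":0,"az":0},{"tx":0,"ty":0,"tz":0,"ax":0,"ay":0,"az":0}])

```text
time_s: 6.62
ee_pos: [0.708, -0.0913, 0.3811]
eef_rot: [-3.142, 0.0, 3.049]
force: [0.2, -0.2, 0.5]
grip_width: 0.094
grip_force: 0.0
```

```bash
cat >> h.py <<'E'
def head(o,c,x,y,a):
    "shaft top, stud tips -> centre, angle of x (deg); x,y,a rough"
    T=[]
    for k in range(3):
        b=np.radians(a+120*k);q=hough(o,c,x+.036*np.cos(b),y+.036*np.sin(b),.058,.01,.0025,.0045,3,.2)
        T+=[q[0][:2] if q else (np.nan,)*2]
    T=np.array(T);m=T.mean(0);d=T-m;z=(d[:,0]+1j*d[:,1])*np.exp(-2j*np.pi/3*np.arange(3))
    print("studs",T.tolist(),"centre",m.round(4),"ang",np.degrees(np.angle(z)).round(2),"r",abs(z).round(4),"shaft",hough(o,c,x,y,.092,.025,.006,.012))
E
python3 - <<'E'
from h import *
o,c=snap("wr2");print(o["time_s"],o["ee_pos"],np.degrees(o["eef_rot"]))
head(o,c,.636,-.027,-31.5)
print("flange",hough(o,c,.636,-.027,.04,.06,.040,.050))
print("hex",hexfit(o,c,.655,-.167,.101))
print("disc",hough(o,c,.655,-.165,.077,.06,.043,.049))
print("bore",hough(o,c,.655,-.167,.101,.03,.010,.014))
E
```

```text
6.625 [ 0.70804715 -0.09129476  0.38114844] [-1.79997268e+02  1.74287111e-02  1.74714661e+02]
studs [[0.6662, -0.0456], [0.6376, 0.007], [nan, nan]] centre [nan nan] ang [nan nan nan] r [nan nan nan] shaft [(np.float32(0.6355), np.float32(-0.0275), np.float32(0.0102)), (np.float32(0.6355), np.float32(-0.0275), np.float32(0.0072)), (np.float32(0.6362), np.float32(-0.0339), np.float32(0.0107))]
flange [(np.float32(0.6371), np.float32(-0.0263), np.float32(0.0452))]
hex (array([ 0.654 , -0.1689]), np.float64(13.18), array([80. , 77.5, 77.1, 64.4]), 5696)
disc [(np.float32(0.6565), np.float32(-0.1661), np.float32(0.0459)), (np.float32(0.6591), np.float32(-0.1695), np.float32(0.0454)), (np.float32(0.6539), np.float32(-0.156), np.float32(0.0458))]
bore [(np.float32(0.6588), np.float32(-0.1689), np.float32(0.0125)), (np.float32(0.6633), np.float32(-0.1666), np.float32(0.0121))]
```

>>> apply_moves(increments=[{"tx":0.47,"ty":-0.9,"tz":0,"ax":0,"ay":0,"az":0},{"tx":0.47,"ty":-0.9,"tz":0,"ax":0,"ay":0,"az":0},{"tx":0.47,"ty":-0.9,"tz":0,"ax":0,"ay":0,"az":0},{"tx":0,"ty":0,"tz":0.8,"ax":0,"ay":0,"az":0},{"tx":0,"ty":0,"tz":0.9,"ax":0,"ay":0,"az":0},{"tx":0,"ty":0,"tz":0.9,"ax":0,"ay":0,"az":0},{"tx":0,"ty":0,"tz":0.8,"ax":0,"ay":0,"az":0},{"tx":0,"ty":0,"tz":0,"ax":0,"ay":0,"az":0}])

```text
time_s: 7.68
ee_pos: [0.6587, -0.1677, 0.2774]
eef_rot: [3.141, -0.003, 3.05]
force: [-0.7, -0.2, -0.1]
grip_width: 0.0942
grip_force: 0.0
```

>>> apply_moves(increments=[{"tx":0,"ty":0,"tz":0,"ax":0,"ay":0,"az":0},{"tx":0,"ty":0,"tz":0,"ax":0,"ay":0,"az":0},{"tx":0,"ty":0,"tz":0,"ax":0,"ay":0,"az":0},{"tx":0,"ty":0,"tz":0,"ax":0,"ay":0,"az":0},{"tx":0,"ty":0,"tz":0,"ax":0,"ay":0,"az":0}], jaw=1, force=45)

```text
time_s: 8.3
ee_pos: [0.6591, -0.1679, 0.2788]
eef_rot: [-3.141, 0.0, 3.051]
force: [-1.0, -0.5, 1.2]
grip_width: 0.0498
grip_force: 45.0
```

>>> apply_moves(increments=[{"tx":0,"ty":0,"tz":-0.4,"ax":0,"ay":0,"az":0},{"tx":0,"ty":0,"tz":-0.8,"ax":0,"ay":0,"az":0},{"tx":0,"ty":0,"tz":-0.8,"ax":0,"ay":0,"az":0},{"tx":0,"ty":0,"tz":-0.7,"ax":0,"ay":0,"az":0},{"tx":0,"ty":0,"tz":0,"ax":0,"ay":0,"az":0},{"tx":0,"ty":0,"tz":0,"ax":0,"ay":0,"az":0}])

```text
time_s: 9.05
ee_pos: [0.6591, -0.1675, 0.358]
eef_rot: [3.141, -0.002, 3.051]
force: [0.6, -1.2, -6.2]
grip_width: 0.05
grip_force: 45.0
```

```bash
python3 - <<'E'
from h import *
o,c=snap("wr3");print(o["time_s"],o["ee_pos"],np.degrees(o["eef_rot"]),o["force"],o["grip_width"])
zt=o["ee_pos"][2]-.180+.002+.0; x,y=o["ee_pos"][:2]
print("bore",hough(o,c,x,y,zt,.03,.010,.014),"hex",hexfit(o,c,x,y,zt))
im=c["pixels"][:,:,::-1].copy();cv2.imwrite("pics/w3.png",im)
E
```

```text
9.05 [ 0.65907967 -0.16752325  0.3580133 ] [ 1.79969439e+02 -1.27019498e-01  1.74802303e+02] [ 0.56784022 -1.16877703 -6.22395662] 0.050049446616449465
bore [(np.float64(0.658), np.float64(-0.1668), np.float32(0.0122))] hex (array([ 0.6568, -0.1644]), np.float64(27.88), array([37.3, 28.4, 27.7, 27.9, 28.1, 13.8]), 1993)
```

View pics/w3.png

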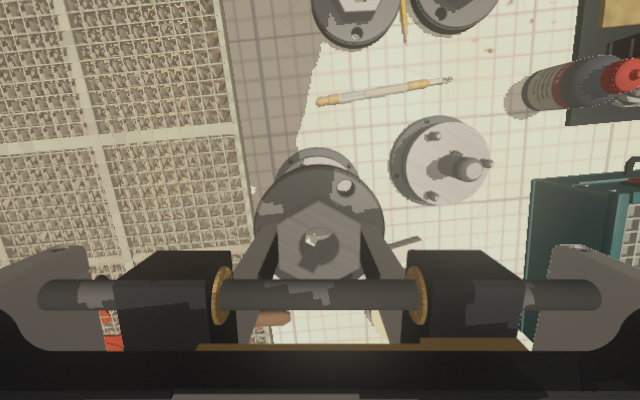

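The wheel is held cleanly. In the wrist view its bore sits at about (320,247) and the empty head is at (440,160), with shaft top at (467,172). Next I'll turn the wheel -176.3°, then carry it over head_b.

>>> apply_moves(increments=[{"tx":0,"ty":0,"tz":0,"ax":0,"ay":0,"az":1},{"tx":0,"ty":0,"tz":0,"ax":0,"ay":0,"az":1},{"tx":0,"ty":0,"tz":0,"ax":0,"ay":0,"az":1},{"tx":0,"ty":0,"tz":0,"ax":0,"ay":0,"az":1},{"tx":0,"ty":0,"tz":0,"ax":0,"ay":0,"az":1},{"tx":0,"ty":0,"tz":0,"ax":0,"ay":0,"az":1},{"tx":0,"ty":0,"tz":0,"ax":0,"ay":0,"az":1},{"tx":0,"ty":0,"tz":0,"ax":0,"ay":0,"az":1},{"tx":0,"ty":0,"tz":0,"ax":0,"ay":0,"az":1},{"tx":0,"ty":0,"tz":0,"ax":0,"ay":0,"az":1},{"tx":0,"ty":0,"tz":0,"ax":0,"ay":0,"az":1},{"tx":0,"ty":0,"tz":0,"ax":0,"ay":0,"az":1}])

```text
time_s: 10.6
ee_pos: [0.6592, -0.1676, 0.3582]
eef_rot: [-3.14, -0.001, 2.001]
force: [0.0, 0.5, -5.2]
grip_width: 0.0497
grip_force: 45.0
```

>>> apply_moves(increments=[{"tx":0,"ty":0,"tz":0,"ax":0,"ay":0,"az":1},{"tx":0,"ty":0,"tz":0,"ax":0,"ay":0,"az":1},{"tx":0,"ty":0,"tz":0,"ax":0,"ay":0,"az":1},{"tx":0,"ty":0,"tz":0,"ax":0,"ay":0,"az":1},{"tx":0,"ty":0,"tz":0,"ax":0,"ay":0,"az":1},{"tx":0,"ty":0,"tz":0,"ax":0,"ay":0,"az":1},{"tx":0,"ty":0,"tz":0,"ax":0,"ay":0,"az":1},{"tx":0,"ty":0,"tz":0,"ax":0,"ay":0,"az":1},{"tx":0,"ty":0,"tz":0,"ax":0,"ay":0,"az":1},{"tx":0,"ty":0,"tz":0,"ax":0,"ay":0,"az":1},{"tx":0,"ty":0,"tz":0,"ax":0,"ay":0,"az":1},{"tx":0,"ty":0,"tz":0,"ax":0,"ay":0,"az":1}])

```text
time_s: 12.1
ee_pos: [0.6592, -0.1676, 0.3582]
eef_rot: [-3.14, 0.001, 0.954]
force: [0.5, -1.4, -4.8]
grip_width: 0.0495
grip_force: 45.0
```

>>> apply_moves(increments=[{"tx":0,"ty":0,"tz":0,"ax":0,"ay":0,"az":1},{"tx":0,"ty":0,"tz":0,"ax":0,"ay":0,"az":1},{"tx":0,"ty":0,"tz":0,"ax":0,"ay":0,"az":1},{"tx":0,"ty":0,"tz":0,"ax":0,"ay":0,"az":1},{"tx":0,"ty":0,"tz":0,"ax":0,"ay":0,"az":1},{"tx":0,"ty":0,"tz":0,"ax":0,"ay":0,"az":1},{"tx":0,"ty":0,"tz":0,"ax":0,"ay":0,"az":1},{"tx":0,"ty":0,"tz":0,"ax":0,"ay":0,"az":1},{"tx":0,"ty":0,"tz":0,"ax":0,"ay":0,"az":1},{"tx":0,"ty":0,"tz":0,"ax":0,"ay":0,"az":1},{"tx":0,"ty":0,"tz":0,"ax":0,"ay":0,"az":1},{"tx":0,"ty":0,"tz":0,"ax":0,"ay":0,"az":0.26}])

```text
time_s: 13.6
ee_pos: [0.6592, -0.1676, 0.3585]
eef_rot: [-3.141, 0.002, -0.027]
force: [-0.9, 1.1, -5.5]
grip_width: 0.05
grip_force: 45.0
```

>>> apply_moves(increments=[{"tx":-0.186,"ty":-0.931,"tz":0,"ax":0,"ay":0,"az":0},{"tx":-0.186,"ty":-0.931,"tz":0,"ax":0,"ay":0,"az":0},{"tx":-0.186,"ty":-0.931,"tz":0,"ax":0,"ay":0,"az":0},{"tx":-0.186,"ty":-0.931,"tz":0,"ax":0,"ay":0,"az":0},{"tx":-0.186,"ty":-0.931,"tz":0,"ax":0,"ay":0,"az":0},{"tx":0,"ty":0,"tz":0,"ax":0,"ay":0,"az":0},{"tx":0,"ty":0,"tz":0,"ax":0,"ay":0,"az":0}])

```text
time_s: 14.48
ee_pos: [0.635, -0.0276, 0.3593]
eef_rot: [3.141, 0.0, -0.025]
force: [0.3, -0.0, -5.9]
grip_width: 0.0498
grip_force: 45.0
```

```bash
python3 - <<'E'
from h import *
o,c=snap("wr4");print(o["time_s"],o["ee_pos"].round(5),np.degrees(o["eef_rot"]).round(2),o["force"],o["grip_width"])
x,y,z=o["ee_pos"]
for dz in(.178,.180): print("bore",hough(o,c,x,y,z-dz,.03,.010,.014))
# head_a, now bare
c0=pose(o,c)[1]
for hx,hy in((.658,-.168),):
    print("shaftA",hough(o,c,hx,hy,.092,.03,.006,.012),"flangeA",hough(o,c,hx,hy,.04,.06,.042,.047))
cv2.imwrite("pics/w4.png",np.hstack([rect(o,c,.658,-.168,.058,.06,400),rect(o,c,x,y,z-.178,.06,400)])[:,:,::-1])
E
```

```text
14.475 [ 0.63501 -0.02756  0.35933] [ 1.7999e+02  2.0000e-02 -1.4600e+00] [ 0.34412363 -0.02623576 -5.90287535] 0.04975834987297729
bore [(np.float64(0.6369), np.float64(-0.0268), np.float32(0.0119))]
bore [(np.float64(0.6358), np.float64(-0.0268), np.float32(0.0121))]
shaftA [(np.float32(0.6599), np.float32(-0.1642), np.float32(0.0108)), (np.float32(0.6591), np.float32(-0.168), np.float32(0.0073)), (np.float32(0.6618), np.float32(-0.1598), np.float32(0.0112))] flangeA [(np.float32(0.6576), np.float32(-0.1684), np.float32(0.0444))]
```

View pics/w4.png

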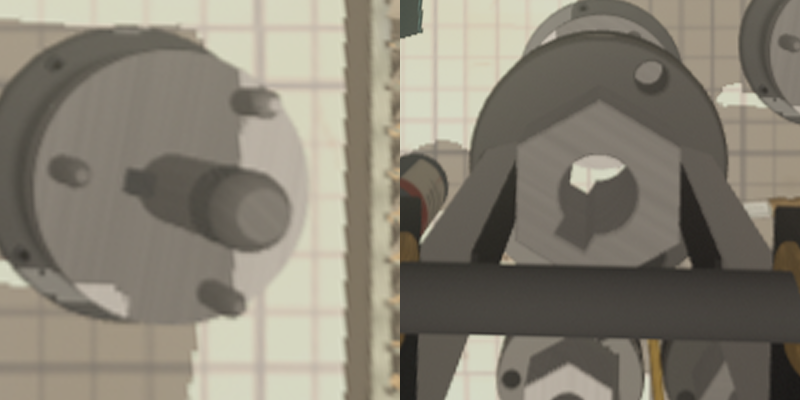

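Head_a is now bare: its key points left in the view, in line with the left stud, so its x axis is at about 81°. I'll lower wheel_b over shaft b, watching the force.

>>> apply_moves(increments=[{"tx":-0.02,"ty":-0.013,"tz":0.7,"ax":0,"ay":0,"az":0},{"tx":0,"ty":0,"tz":0.6,"ax":0,"ay":0,"az":0},{"tx":0,"ty":0,"tz":0.3,"ax":0,"ay":0,"az":0},{"tx":0,"ty":0,"tz":0.2,"ax":0,"ay":0,"az":0},{"tx":0,"ty":0,"tz":0,"ax":0,"ay":0,"az":0}])

```text
time_s: 15.15
ee_pos: [0.6344, -0.0269, 0.3056]
eef_rot: [-3.142, 0.0, -0.026]
force: [0.1, 1.0, -4.2]
grip_width: 0.0498
grip_force: 45.0
```

```bash
python3 - <<'E'
from h import *
o,c=pickle.load(open("wr4.pkl","rb"))
head(o,c,.6585,-.168,81)
from station import get_obs
o=get_obs();print(o["ee_pos"].round(5),o["force"],np.degrees(o["eef_rot"]).round(2))
E
```

```text
studs [[0.667, -0.1262], [nan, nan], [nan, nan]] centre [nan nan] ang [nan nan nan] r [nan nan nan] shaft [(np.float32(0.6599), np.float32(-0.164), np.float32(0.0109)), (np.float32(0.6595), np.float32(-0.1674), np.float32(0.0075)), (np.float32(0.6618), np.float32(-0.1599), np.float32(0.0112))]
[ 0.63442 -0.02689  0.30558] [ 0.06634766  0.995118   -4.22884368] [-1.8e+02  1.0e-02 -1.5e+00]
```

>>> apply_moves(increments=[{"tx":0,"ty":0,"tz":0.4,"ax":0,"ay":0,"az":0},{"tx":0,"ty":0,"tz":0.3,"ax":0,"ay":0,"az":0},{"tx":0,"ty":0,"tz":0.15,"ax":0,"ay":0,"az":0},{"tx":0,"ty":0,"tz":0.1,"ax":0,"ay":0,"az":0},{"tx":0,"ty":0,"tz":0,"ax":0,"ay":0,"az":0}])

```text
time_s: 15.78
ee_pos: [0.6344, -0.0268, 0.277]
eef_rot: [-3.142, 0.0, -0.026]
force: [0.3, 0.4, -4.9]
grip_width: 0.0499
grip_force: 45.0
```

>>> apply_moves(increments=[{"tx":0,"ty":0,"tz":0.1,"ax":0,"ay":0,"az":0},{"tx":0,"ty":0,"tz":0,"ax":0,"ay":0,"az":0}])

```text
time_s: 16.02
ee_pos: [0.6343, -0.0268, 0.274]
eef_rot: [-3.142, 0.0, -0.026]
force: [0.8, -0.2, -4.2]
grip_width: 0.0496
grip_force: 45.0
```

>>> apply_moves(increments=[{"tx":0,"ty":0,"tz":0.12,"ax":0,"ay":0,"az":0},{"tx":0,"ty":0,"tz":0.12,"ax":0,"ay":0,"az":0},{"tx":0,"ty":0,"tz":0.08,"ax":0,"ay":0,"az":0},{"tx":0,"ty":0,"tz":0,"ax":0,"ay":0,"az":0}])

```text
time_s: 16.52
ee_pos: [0.6343, -0.0269, 0.2643]
eef_rot: [-3.142, 0.0, -0.026]
force: [-0.1, 0.2, -4.7]
grip_width: 0.0495
grip_force: 45.0
```

>>> apply_moves(increments=[{"tx":0,"ty":0,"tz":0.06,"ax":0,"ay":0,"az":0},{"tx":0,"ty":0,"tz":0,"ax":0,"ay":0,"az":0}])

```text
time_s: 16.77
ee_pos: [0.6343, -0.0268, 0.2626]
eef_rot: [-3.142, 0.0, -0.026]
force: [-0.2, 0.8, -5.5]
grip_width: 0.0497
grip_force: 45.0
```

>>> apply_moves(increments=[{"tx":0,"ty":0,"tz":0.05,"ax":0,"ay":0,"az":0},{"tx":0,"ty":0,"tz":0,"ax":0,"ay":0,"az":0}])

```text
time_s: 17.02
ee_pos: [0.6344, -0.0268, 0.2616]
eef_rot: [3.142, -0.001, -0.026]
force: [-1.1, 1.1, -1.6]
grip_width: 0.0496
grip_force: 45.0
```

Contact came at flange height, so wheel_b is home. I'll release it, rise, and go look at head_a.

>>> apply_moves(increments=[{"tx":0,"ty":0,"tz":0,"ax":0,"ay":0,"az":0},{"tx":0,"ty":0,"tz":0,"ax":0,"ay":0,"az":0},{"tx":0,"ty":0,"tz":0,"ax":0,"ay":0,"az":0},{"tx":0,"ty":0,"tz":0,"ax":0,"ay":0,"az":0},{"tx":0,"ty":0,"tz":-0.5,"ax":0,"ay":0,"az":0},{"tx":0,"ty":0,"tz":-0.9,"ax":0,"ay":0,"az":0},{"tx":0,"ty":0,"tz":-0.9,"ax":0,"ay":0,"az":0},{"tx":0,"ty":0,"tz":-0.9,"ax":0,"ay":0,"az":0}], jaw=0)

```text
time_s: 18.02
ee_pos: [0.6342, -0.0268, 0.3594]
eef_rot: [3.142, -0.001, -0.026]
force: [-0.0, 0.7, -0.3]
grip_width: 0.0936
grip_force: 0.0
```

>>> apply_moves(increments=[{"tx":-0.27,"ty":0.95,"tz":-0.1,"ax":0,"ay":0,"az":0},{"tx":-0.27,"ty":0.95,"tz":-0.1,"ax":0,"ay":0,"az":0},{"tx":-0.27,"ty":0.95,"tz":-0.1,"ax":0,"ay":0,"az":0},{"tx":-0.27,"ty":0.95,"tz":-0.1,"ax":0,"ay":0,"az":0},{"tx":-0.27,"ty":0.95,"tz":-0.1,"ax":0,"ay":0,"az":0},{"tx":0,"ty":0,"tz":0,"ax":0,"ay":0,"az":0},{"tx":0,"ty":0,"tz":0,"ax":0,"ay":0,"az":0}])

```text
time_s: 18.9
ee_pos: [0.5903, -0.1677, 0.3728]
eef_rot: [3.142, -0.001, -0.026]
force: [1.4, 0.3, 0.9]
grip_width: 0.094
grip_force: 0.0
```

```bash
python3 - <<'E'
from h import *
o,c=snap("wr5");print(o["time_s"],o["ee_pos"].round(5),np.degrees(o["eef_rot"]).round(2))
head(o,c,.6585,-.168,81)
print("flange",hough(o,c,.6585,-.168,.04,.06,.042,.047))
print("wheel b hub bore",hough(o,c,.6355,-.027,.084,.03,.010,.014),"disc",hough(o,c,.6355,-.027,.06,.06,.044,.048))
cv2.imwrite("pics/w5.png",np.hstack([rect(o,c,.658,-.168,.058,.05,400),rect(o,c,.6355,-.027,.084,.06,400)])[:,:,::-1])
E
```

```text
18.9 [ 0.59027 -0.16765  0.37278] [ 1.80e+02 -3.00e-02 -1.49e+00]
studs [[0.6655, -0.1382], [nan, nan], [nan, nan]] centre [nan nan] ang [nan nan nan] r [nan nan nan] shaft [(np.float32(0.6588), np.float32(-0.1685), np.float32(0.0109)), (np.float32(0.6588), np.float32(-0.1685), np.float32(0.0071)), (np.float32(0.6625), np.float32(-0.1783), np.float32(0.0088))]
flange [(np.float32(0.6604), np.float32(-0.1669), np.float32(0.0447))]
wheel b hub bore [(np.float32(0.6351), np.float32(-0.027), np.float32(0.0124))] disc [(np.float32(0.6344), np.float32(-0.0289), np.float32(0.0457))]
```

View pics/w5.png

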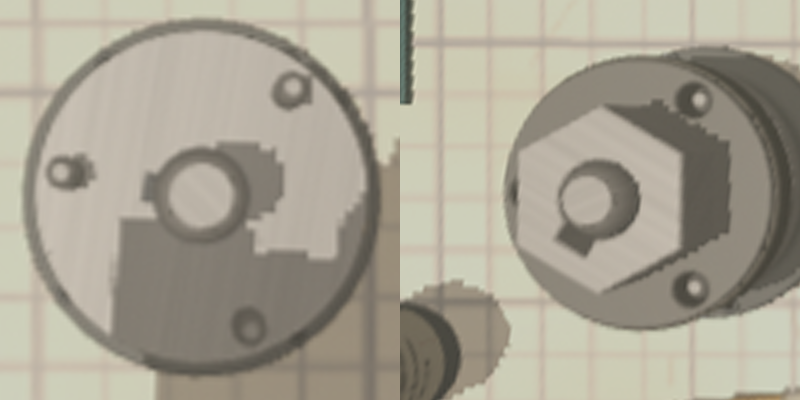

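In the wrist view wheel_b is fully home: it lies flat on the flange and the studs show in its holes. Head_a's centre is at (0.6588,-0.1684) and its x axis is at 79.8°, from stud tips at (65,172), (291,90) and (248,327). Next is wheel_a.

>>> apply_moves(increments=[{"tx":-0.89,"ty":-0.245,"tz":0,"ax":0,"ay":0,"az":0},{"tx":-0.89,"ty":-0.245,"tz":0,"ax":0,"ay":0,"az":0},{"tx":-0.89,"ty":-0.245,"tz":0,"ax":0,"ay":0,"az":0},{"tx":-0.89,"ty":-0.245,"tz":0,"ax":0,"ay":0,"az":0},{"tx":-0.89,"ty":-0.245,"tz":0,"ax":0,"ay":0,"az":0},{"tx":-0.89,"ty":-0.245,"tz":0,"ax":0,"ay":0,"az":0},{"tx":-0.89,"ty":-0.245,"tz":0,"ax":0,"ay":0,"az":0},{"tx":0,"ty":0,"tz":0,"ax":0,"ay":0,"az":0},{"tx":0,"ty":0,"tz":0,"ax":0,"ay":0,"az":0}])

```text
time_s: 20.08
ee_pos: [0.4053, -0.1117, 0.3726]
eef_rot: [3.141, -0.001, -0.025]
force: [0.4, -0.4, -0.0]
grip_width: 0.0942
grip_force: 0.0
```

```bash
python3 - <<'E'
from h import *
o,c=snap("wr6");print(o["time_s"],o["ee_pos"].round(5),np.degrees(o["eef_rot"]).round(2))
for n,x,y in(("a",.463,-.114),("c",.454,-.012)):
    print(n,"bore",hough(o,c,x,y,.044,.03,.010,.014),"disc",hough(o,c,x,y,.02,.06,.044,.048))
    for t in(None,120,140,160): print(hexfit(o,c,x,y,.044,.035,t))
cv2.imwrite("pics/w6.png",np.hstack([rect(o,c,.463,-.114,.044,.05,400),rect(o,c,.454,-.012,.044,.05,400)])[:,:,::-1])
E
```

```text
20.075 [ 0.40528 -0.11169  0.37257] [ 1.7999e+02 -5.0000e-02 -1.4600e+00]
a bore [(np.float32(0.4596), np.float32(-0.111), np.float32(0.0124))] disc [(np.float32(0.4585), np.float32(-0.1118), np.float32(0.0456))]
(array([ 0.4675, -0.1068]), np.float64(0.45), array([29.2, 25.6, 26.2, 50.5, 12.4]), 1323)
(array([ 0.4626, -0.114 ]), np.float64(-13.86), array([28.9, 36.6, 45.2, 70. , 61.1]), 4068)
(array([ 0.461 , -0.0983]), np.float64(25.57), array([49.4, 59.3, 11.8, 47.7, 32. ]), 2852)
(array([ 0.4674, -0.107 ]), np.float64(0.04), array([29.3, 25.1, 25.7, 49.9, 12.2]), 1293)
c bore [(np.float32(0.4544), np.float32(-0.0086), np.float32(0.0122))] disc [(np.float32(0.454), np.float32(-0.0098), np.float32(0.0458))]
(array([ 0.4552, -0.008 ]), np.float64(-29.81), array([28.5, 21.8, 32.5, 27.8, 26. , 28.9]), 2100)
(array([ 0.4524, -0.012 ]), np.float64(-15.87), array([63.8, 70. , 70. , 70.3]), 4878)
(array([ 0.4542, -0.0114]), np.float64(22.41), array([53.1, 68.1, 70. , 70.5]), 4780)
(array([ 0.4536, -0.0081]), np.float64(28.96), array([27.4, 28. , 27.5, 27.7, 23.3, 30.6]), 2057)
```

View pics/w6.png

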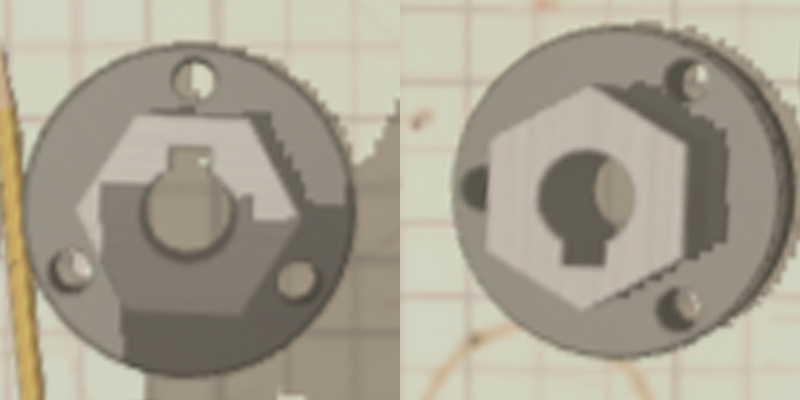

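Wheel_a (left tile): keyway up, θ ≈ -3°, centre (0.4596,-0.111). Wheel_c (right tile): keyway down and off the stud holes, centre (0.4545,-0.0088), with flats at about 28° mod 60. I'll grasp wheel_a at yaw -33°.

>>> apply_moves(increments=[{"tx":0.905,"ty":-0.035,"tz":0,"ax":0,"ay":0,"az":0},{"tx":0.905,"ty":-0.035,"tz":0,"ax":0,"ay":0,"az":0},{"tx":0,"ty":0,"tz":0.8,"ax":0,"ay":0,"az":0.9},{"tx":0,"ty":0,"tz":0.8,"ax":0,"ay":0,"az":0.9},{"tx":0,"ty":0,"tz":0.8,"ax":0,"ay":0,"az":0.9},{"tx":0,"ty":0,"tz":0.8,"ax":0,"ay":0,"az":0.9},{"tx":0,"ty":0,"tz":0.8,"ax":0,"ay":0,"az":0.9},{"tx":0,"ty":0,"tz":0.6,"ax":0,"ay":0,"az":0.9},{"tx":0,"ty":0,"tz":0.4,"ax":0,"ay":0,"az":0.9},{"tx":0,"ty":0,"tz":0,"ax":0,"ay":0,"az":0},{"tx":0,"ty":0,"tz":0,"ax":0,"ay":0,"az":0}])

```text
time_s: 21.5
ee_pos: [0.4594, -0.1113, 0.2225]
eef_rot: [-3.141, -0.0, -0.574]
force: [0.5, -0.5, 0.9]
grip_width: 0.094
grip_force: 0.0
```

>>> apply_moves(increments=[{"tx":0,"ty":0,"tz":0,"ax":0,"ay":0,"az":0},{"tx":0,"ty":0,"tz":0,"ax":0,"ay":0,"az":0},{"tx":0,"ty":0,"tz":0,"ax":0,"ay":0,"az":0},{"tx":0,"ty":0,"tz":0,"ax":0,"ay":0,"az":0},{"tx":0,"ty":0,"tz":0,"ax":0,"ay":0,"az":0}], jaw=1, force=45)

```text
time_s: 22.12
ee_pos: [0.459, -0.1112, 0.2223]
eef_rot: [3.142, -0.0, -0.576]
force: [0.1, 1.1, 1.0]
grip_width: 0.0493
grip_force: 45.0
```

>>> apply_moves(increments=[{"tx":0,"ty":0,"tz":-0.4,"ax":0,"ay":0,"az":0},{"tx":0,"ty":0,"tz":-0.9,"ax":0,"ay":0,"az":0},{"tx":0,"ty":0,"tz":-0.9,"ax":0,"ay":0,"az":0},{"tx":0,"ty":0,"tz":-0.9,"ax":0,"ay":0,"az":0},{"tx":0,"ty":0,"tz":-0.9,"ax":0,"ay":0,"az":0},{"tx":0,"ty":0,"tz":-0.7,"ax":0,"ay":0,"az":0},{"tx":0,"ty":0,"tz":0,"ax":0,"ay":0,"az":0},{"tx":0,"ty":0,"tz":0,"ax":0,"ay":0,"az":0}])

```text
time_s: 23.12
ee_pos: [0.4587, -0.1111, 0.3624]
eef_rot: [3.141, 0.001, -0.576]
force: [0.4, -0.7, -6.0]
grip_width: 0.05
grip_force: 45.0
```

```bash
python3 - <<'E'
from h import *
o,c=snap("wr7");print(o["time_s"],o["ee_pos"].round(5),np.degrees(o["eef_rot"]).round(2),o["force"],o["grip_width"])
x,y,z=o["ee_pos"]
for dz in(.177,.178,.179):
    q=hough(o,c,x,y,z-dz,.03,.010,.014);a=o["eef_rot"][2]
    for k in q: d=np.array(k[:2])-(x,y);print(dz,"tool off",d@[np.cos(a),np.sin(a)],d@[np.sin(a),-np.cos(a)],k[2])
E
```

```text
23.125 [ 0.45873 -0.11115  0.3624 ] [ 1.7998e+02  8.0000e-02 -3.3000e+01] [ 0.36967092 -0.71342652 -5.95710395] 0.049953086047967284
0.177 tool off 0.0008236905279076405 -0.0014279217508040428 0.012
0.177 tool off 0.017013741561277315 -0.0007334813020358143 0.0112
0.178 tool off 0.0012049316019859156 -0.0008408482942113845 0.0121
0.179 tool off 0.00023661707131500542 -0.0010466806767257828 0.0121
0.179 tool off 0.01646041897232249 -0.0008510998063297389 0.0113
```

>>> apply_moves(increments=[{"tx":0.947,"ty":-0.286,"tz":0,"ax":0,"ay":0,"az":0},{"tx":0.947,"ty":-0.286,"tz":0,"ax":0,"ay":0,"az":0},{"tx":0.947,"ty":-0.286,"tz":0,"ax":0,"ay":0,"az":0},{"tx":0.947,"ty":-0.286,"tz":0,"ax":0,"ay":0,"az":0},{"tx":0.947,"ty":-0.286,"tz":0,"ax":0,"ay":0,"az":0},{"tx":0.947,"ty":-0.286,"tz":0,"ax":0,"ay":0,"az":0},{"tx":0.947,"ty":-0.286,"tz":0,"ax":0,"ay":0,"az":0},{"tx":0,"ty":0,"tz":0,"ax":0,"ay":0,"az":-1},{"tx":0,"ty":0,"tz":0,"ax":0,"ay":0,"az":-1},{"tx":0,"ty":0,"tz":0,"ax":0,"ay":0,"az":-1},{"tx":0,"ty":0,"tz":0,"ax":0,"ay":0,"az":-1},{"tx":0,"ty":0,"tz":0,"ax":0,"ay":0,"az":-1}])

```text
time_s: 24.68
ee_pos: [0.6586, -0.1692, 0.3615]
eef_rot: [-3.141, 0.003, -0.137]
force: [0.0, 0.2, -5.1]
grip_width: 0.0497
grip_force: 45.0
```

>>> apply_moves(increments=[{"tx":0,"ty":0,"tz":0,"ax":0,"ay":0,"az":-1},{"tx":0,"ty":0,"tz":0,"ax":0,"ay":0,"az":-1},{"tx":0,"ty":0,"tz":0,"ax":0,"ay":0,"az":-1},{"tx":0,"ty":0,"tz":0,"ax":0,"ay":0,"az":-1},{"tx":0,"ty":0,"tz":0,"ax":0,"ay":0,"az":-1},{"tx":0,"ty":0,"tz":0,"ax":0,"ay":0,"az":-1},{"tx":0,"ty":0,"tz":0,"ax":0,"ay":0,"az":-1},{"tx":0,"ty":0,"tz":0,"ax":0,"ay":0,"az":-1},{"tx":0,"ty":0,"tz":0,"ax":0,"ay":0,"az":-1},{"tx":0,"ty":0,"tz":0,"ax":0,"ay":0,"az":-1},{"tx":0,"ty":0,"tz":0,"ax":0,"ay":0,"az":-1},{"tx":0,"ty":0,"tz":0,"ax":0,"ay":0,"az":-0.56}])

```text
time_s: 26.18
ee_pos: [0.6585, -0.1692, 0.3615]
eef_rot: [-3.139, 0.001, 0.871]
force: [-0.0, -0.4, -5.2]
grip_width: 0.05
grip_force: 45.0
```

>>> apply_moves(increments=[{"tx":0,"ty":0,"tz":0,"ax":0,"ay":0,"az":0},{"tx":0,"ty":0,"tz":0,"ax":0,"ay":0,"az":0}])

```text
time_s: 26.42
ee_pos: [0.6585, -0.1692, 0.3624]
eef_rot: [-3.141, 0.0, 0.868]
force: [-0.4, -0.5, -5.0]
grip_width: 0.0499
grip_force: 45.0
```

```bash
python3 - <<'E'
from h import *
o,c=snap("wr8");print(o["time_s"],o["ee_pos"].round(5),np.degrees(o["eef_rot"]).round(2),o["force"],o["grip_width"])
x,y,z=o["ee_pos"]
for dz in(.177,.178,.179):
    q=hough(o,c,x,y,z-dz,.03,.010,.014);a=o["eef_rot"][2]
    for k in q: d=np.array(k[:2])-(x,y);print(dz,"tool off",d@[np.cos(a),np.sin(a)],d@[np.sin(a),-np.cos(a)],k[2])
E
```

```text
26.425 [ 0.65853 -0.1692   0.36245] [-1.7994e+02  3.0000e-02  4.9730e+01] [-0.36782464 -0.54369074 -4.98910117] 0.04992687220192948
0.177 tool off 0.0020953743471598244 0.0001574376584142284 0.0119
0.178 tool off 0.0013377069714859318 -0.00011813474194453901 0.0118
0.179 tool off 0.0013673454206783394 0.0003809860473734683 0.012
```

>>> apply_moves(increments=[{"tx":-0.01,"ty":-0.01,"tz":0.7,"ax":0,"ay":0,"az":0},{"tx":0,"ty":0,"tz":0.6,"ax":0,"ay":0,"az":0},{"tx":0,"ty":0,"tz":0.4,"ax":0,"ay":0,"az":0},{"tx":0,"ty":0,"tz":0.2,"ax":0,"ay":0,"az":0},{"tx":0,"ty":0,"tz":0,"ax":0,"ay":0,"az":0}])

```text
time_s: 27.1
ee_pos: [0.6581, -0.1692, 0.3061]
eef_rot: [-3.141, 0.0, 0.869]
force: [-0.1, -1.1, -5.3]
grip_width: 0.0499
grip_force: 45.0
```

>>> apply_moves(increments=[{"tx":0,"ty":0,"tz":0.4,"ax":0,"ay":0,"az":0},{"tx":0,"ty":0,"tz":0.25,"ax":0,"ay":0,"az":0},{"tx":0,"ty":0,"tz":0.15,"ax":0,"ay":0,"az":0},{"tx":0,"ty":0,"tz":0,"ax":0,"ay":0,"az":0}])

```text
time_s: 27.6
ee_pos: [0.6581, -0.1692, 0.2819]
eef_rot: [-3.141, 0.0, 0.869]
force: [-0.4, -0.4, -5.0]
grip_width: 0.0497
grip_force: 45.0
```

Underside is now at about 0.060, just above the stud tips, so I'll go on slowly.

>>> apply_moves(increments=[{"tx":0,"ty":0,"tz":0.1,"ax":0,"ay":0,"az":0},{"tx":0,"ty":0,"tz":0.1,"ax":0,"ay":0,"az":0},{"tx":0,"ty":0,"tz":0,"ax":0,"ay":0,"az":0}])

```text
time_s: 27.98
ee_pos: [0.658, -0.1692, 0.276]
eef_rot: [-3.141, 0.0, 0.869]
force: [-0.8, 0.0, -5.7]
grip_width: 0.0495
grip_force: 45.0
```

>>> apply_moves(increments=[{"tx":0,"ty":0,"tz":0.1,"ax":0,"ay":0,"az":0},{"tx":0,"ty":0,"tz":0,"ax":0,"ay":0,"az":0}])

```text
time_s: 28.22
ee_pos: [0.658, -0.1692, 0.2729]
eef_rot: [-3.141, 0.0, 0.869]
force: [0.4, 0.3, -5.8]
grip_width: 0.0497
grip_force: 45.0
```

>>> apply_moves(increments=[{"tx":0,"ty":0,"tz":0.12,"ax":0,"ay":0,"az":0},{"tx":0,"ty":0,"tz":0.12,"ax":0,"ay":0,"az":0},{"tx":0,"ty":0,"tz":0.06,"ax":0,"ay":0,"az":0},{"tx":0,"ty":0,"tz":0,"ax":0,"ay":0,"az":0}])

```text
time_s: 28.72
ee_pos: [0.6581, -0.1692, 0.2641]
eef_rot: [-3.141, 0.0, 0.869]
force: [-0.5, -0.1, -4.6]
grip_width: 0.0499
grip_force: 45.0
```

>>> apply_moves(increments=[{"tx":0,"ty":0,"tz":0.06,"ax":0,"ay":0,"az":0},{"tx":0,"ty":0,"tz":0,"ax":0,"ay":0,"az":0}])

```text
time_s: 28.98
ee_pos: [0.6581, -0.1692, 0.2625]
eef_rot: [3.141, -0.0, 0.869]
force: [-0.7, -0.9, -5.0]
grip_width: 0.0495
grip_force: 45.0
```

>>> apply_moves(increments=[{"tx":0,"ty":0,"tz":0.04,"ax":0,"ay":0,"az":0},{"tx":0,"ty":0,"tz":0,"ax":0,"ay":0,"az":0}])

```text
time_s: 29.22
ee_pos: [0.6581, -0.1692, 0.2623]
eef_rot: [3.141, -0.0, 0.869]
force: [-4.0, 0.9, 5.3]
grip_width: 0.0495
grip_force: 45.0
```

Contact at flange height: wheel_a is home. I'll release it, lift clear, and work out the tray and iron positions from the top view.

>>> apply_moves(increments=[{"tx":0,"ty":0,"tz":0,"ax":0,"ay":0,"az":0},{"tx":0,"ty":0,"tz":0,"ax":0,"ay":0,"az":0},{"tx":0,"ty":0,"tz":0,"ax":0,"ay":0,"az":0},{"tx":0,"ty":0,"tz":0,"ax":0,"ay":0,"az":0},{"tx":0,"ty":0,"tz":-0.5,"ax":0,"ay":0,"az":0},{"tx":0,"ty":0,"tz":-1,"ax":0,"ay":0,"az":0},{"tx":0,"ty":0,"tz":-1,"ax":0,"ay":0,"az":0},{"tx":0,"ty":0,"tz":-1,"ax":0,"ay":0,"az":0}], jaw=0)

```text
time_s: 30.22
ee_pos: [0.6579, -0.1691, 0.3686]
eef_rot: [3.14, -0.0, 0.869]
force: [0.1, 0.5, -0.3]
grip_width: 0.0936
grip_force: 0.0
```

>>> apply_moves(increments=[{"tx":-0.033,"ty":-0.96,"tz":0,"ax":0,"ay":0,"az":0},{"tx":-0.033,"ty":-0.96,"tz":0,"ax":0,"ay":0,"az":0},{"tx":-0.033,"ty":-0.96,"tz":0,"ax":0,"ay":0,"az":0},{"tx":-0.033,"ty":-0.96,"tz":0,"ax":0,"ay":0,"az":0},{"tx":-0.033,"ty":-0.96,"tz":0,"ax":0,"ay":0,"az":0},{"tx":-0.033,"ty":-0.96,"tz":0,"ax":0,"ay":0,"az":0},{"tx":-0.033,"ty":-0.96,"tz":0,"ax":0,"ay":0,"az":0},{"tx":-0.033,"ty":-0.96,"tz":0,"ax":0,"ay":0,"az":0},{"tx":-0.033,"ty":-0.96,"tz":0,"ax":0,"ay":0,"az":0},{"tx":0,"ty":0,"tz":0,"ax":0,"ay":0,"az":0}])

```text
time_s: 31.48
ee_pos: [0.4535, -0.008, 0.3675]
eef_rot: [3.14, -0.001, 0.87]
force: [0.2, -0.3, 0.4]
grip_width: 0.0945
grip_force: 0.0
```

```bash
python3 - <<'E'
from h import *
from station import get_obs
o,c=pickle.load(open("top0.pkl","rb"))
for z,q in((.019,[(196,237),(252,241),(243,300),(184,293)]),(.0,[(262,170),(297,176),(290,240),(250,234)]),(.15,[(265,230),(278,175),(270,200)]),(.085,[(190,163),(244,167),(237,234),(178,234)])):
    print(z,px2w(o,c,q,z)[:,:2].round(3).tolist())
hsv=cv2.cvtColor(c["pixels"],cv2.COLOR_RGB2HSV);m=(hsv[225:308,175:258,2]<100).astype(np.uint8)
k=max(cv2.findContours(m,0,1)[0],key=cv2.contourArea);r=cv2.minAreaRect(k);print(r)
print("rect centre",px2w(o,c,np.array(r[0])+(175,225),.019))
o=get_obs();print(o["time_s"],o["ee_pos"].round(4),np.degrees(o["eef_rot"]).round(2))
E
```

```text
0.019 [[0.438, 0.318], [0.447, 0.198], [0.323, 0.195], [0.32, 0.319]]
0.0 [[0.609, 0.207], [0.607, 0.127], [0.463, 0.12], [0.463, 0.208]]
0.15 [[0.459, 0.158], [0.569, 0.151], [0.518, 0.158]]
0.085 [[0.582, 0.344], [0.59, 0.232], [0.451, 0.221], [0.433, 0.337]]
((41.0, 37.5), (75.0, 74.0), 90.0)
rect centre [[0.39122473 0.26518754 0.019     ]]
31.475 [ 0.4535 -0.008   0.3675] [ 1.7992e+02 -6.0000e-02  4.9870e+01]
```

>>> apply_moves(increments=[{"tx":0,"ty":0.043,"tz":0.2,"ax":0,"ay":0,"az":-1},{"tx":0,"ty":0,"tz":0.2,"ax":0,"ay":0,"az":-1},{"tx":0,"ty":0,"tz":0.2,"ax":0,"ay":0,"az":-1},{"tx":0,"ty":0,"tz":0.2,"ax":0,"ay":0,"az":-1},{"tx":0,"ty":0,"tz":0.2,"ax":0,"ay":0,"az":-1},{"tx":0,"ty":0,"tz":0.2,"ax":0,"ay":0,"az":-1},{"tx":0,"ty":0,"tz":0.2,"ax":0,"ay":0,"az":-1},{"tx":0,"ty":0,"tz":0.2,"ax":0,"ay":0,"az":-1},{"tx":0,"ty":0,"tz":0.2,"ax":0,"ay":0,"az":-1},{"tx":0,"ty":0,"tz":0.2,"ax":0,"ay":0,"az":-1},{"tx":0,"ty":0,"tz":0.2,"ax":0,"ay":0,"az":-1},{"tx":0,"ty":0,"tz":0.2,"ax":0,"ay":0,"az":-1}])

```text
time_s: 32.98
ee_pos: [0.456, -0.01, 0.2947]
eef_rot: [3.141, 0.001, 1.919]
force: [-0.4, 0.7, 0.3]
grip_width: 0.0942
grip_force: 0.0
```

>>> apply_moves(increments=[{"tx":0,"ty":0,"tz":0.8,"ax":0,"ay":0,"az":-0.84},{"tx":0,"ty":0,"tz":0.8,"ax":0,"ay":0,"az":-0.84},{"tx":0,"ty":0,"tz":0.5,"ax":0,"ay":0,"az":0},{"tx":0,"ty":0,"tz":0.3,"ax":0,"ay":0,"az":0},{"tx":0,"ty":0,"tz":0,"ax":0,"ay":0,"az":0},{"tx":0,"ty":0,"tz":0,"ax":0,"ay":0,"az":0}])

```text
time_s: 33.72
ee_pos: [0.4556, -0.0096, 0.2229]
eef_rot: [3.141, 0.001, 2.063]
force: [-0.8, 0.4, 0.6]
grip_width: 0.094
grip_force: 0.0
```

>>> apply_moves(increments=[{"tx":0,"ty":0,"tz":0,"ax":0,"ay":0,"az":0},{"tx":0,"ty":0,"tz":0,"ax":0,"ay":0,"az":0},{"tx":0,"ty":0,"tz":0,"ax":0,"ay":0,"az":0},{"tx":0,"ty":0,"tz":0,"ax":0,"ay":0,"az":0},{"tx":0,"ty":0,"tz":0,"ax":0,"ay":0,"az":0}], jaw=1, force=45)

```text
time_s: 34.35
ee_pos: [0.4553, -0.0096, 0.2223]
eef_rot: [-3.141, -0.0, 2.063]
force: [-0.6, 0.1, 0.3]
grip_width: 0.0498
grip_force: 45.0
```

>>> apply_moves(increments=[{"tx":0,"ty":0,"tz":-0.4,"ax":0,"ay":0,"az":0},{"tx":0,"ty":0,"tz":-1,"ax":0,"ay":0,"az":0},{"tx":0,"ty":0,"tz":-1,"ax":0,"ay":0,"az":0},{"tx":0,"ty":0,"tz":-1,"ax":0,"ay":0,"az":0},{"tx":0,"ty":0,"tz":-1,"ax":0,"ay":0,"az":0},{"tx":0,"ty":0,"tz":-1,"ax":0,"ay":0,"az":0},{"tx":0,"ty":0,"tz":-0.9,"ax":0,"ay":0,"az":0}])

```text
time_s: 35.22
ee_pos: [0.4549, -0.0095, 0.4128]
eef_rot: [3.141, 0.0, 2.063]
force: [0.2, 0.2, -5.0]
grip_width: 0.0497
grip_force: 45.0
```

>>> apply_moves(increments=[{"tx":0.88,"ty":-0.04,"tz":0,"ax":0,"ay":0,"az":0},{"tx":0.88,"ty":-0.04,"tz":0,"ax":0,"ay":0,"az":0},{"tx":0.88,"ty":-0.04,"tz":0,"ax":0,"ay":0,"az":0},{"tx":0.88,"ty":-0.04,"tz":0,"ax":0,"ay":0,"az":0},{"tx":0.88,"ty":-0.04,"tz":0,"ax":0,"ay":0,"az":0},{"tx":0.88,"ty":-0.04,"tz":0,"ax":0,"ay":0,"az":0},{"tx":0.88,"ty":-0.04,"tz":0,"ax":0,"ay":0,"az":0},{"tx":0,"ty":0,"tz":0,"ax":0,"ay":0,"az":0},{"tx":0,"ty":0,"tz":0,"ax":0,"ay":0,"az":0}])

```text
time_s: 36.35
ee_pos: [0.3606, 0.1491, 0.4115]
eef_rot: [3.142, 0.0, 2.063]
force: [-0.2, 0.5, -4.4]
grip_width: 0.0494
grip_force: 45.0
```

```bash
python3 - <<'E'
from h import *
o,c=snap("wr9");print(o["time_s"],o["ee_pos"].round(4),np.degrees(o["eef_rot"]).round(2),o["force"],o["grip_width"])
T=rect(o,c,.382,.258,.019,.09,600)
cv2.imwrite("pics/w9.png",T[:,:,::-1])
g=cv2.GaussianBlur(cv2.cvtColor(T,cv2.COLOR_RGB2GRAY),(0,0),2)
# bounds of the dark tray along mid profiles
print(g[300,::20],g[::20,300],sep="\n")
E
```

```text
36.35 [0.3606 0.1491 0.4115] [1.8000e+02 1.0000e-02 1.1822e+02] [-0.18721425  0.49999523 -4.44889506] 0.049370923114460466
[208 209 204 208 206  98  89 121 121 120 119 119 117 118 118 117 118 117
 118 118 118 117 119 118 173 200 208  99 133 142]
[ 63  60  60  75 117 118  91 111 113 111 114 114 115 114 114 117 115 116
 119 118 120 120 119 120  90 190 151 130 143 145]
```

View pics/w9.png

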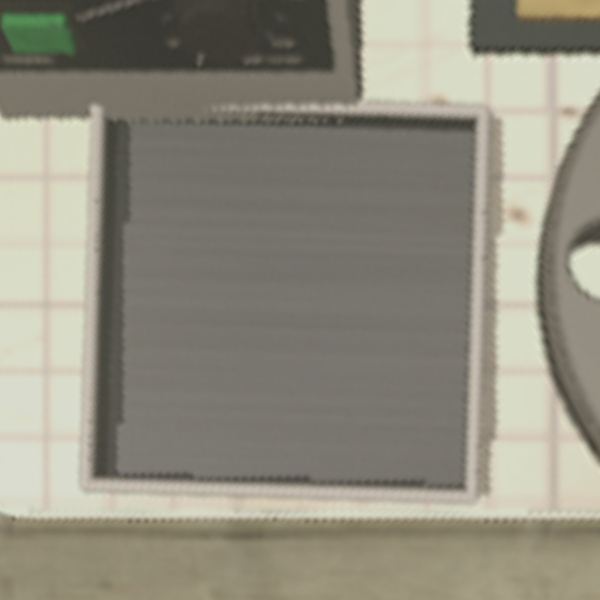

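The tray rim corners are at (92,105), (495,105), (482,498) and (80,490), which puts its centre at about (0.382,0.262). The station is close behind it, so I'll open the jaws only partway when I release.

>>> apply_moves(increments=[{"tx":0.75,"ty":0.59,"tz":0,"ax":0,"ay":0,"az":0},{"tx":0.75,"ty":0.59,"tz":0,"ax":0,"ay":0,"az":0},{"tx":0.75,"ty":0.59,"tz":0,"ax":0,"ay":0,"az":0},{"tx":0.75,"ty":0.59,"tz":0,"ax":0,"ay":0,"az":0},{"tx":0,"ty":0,"tz":0,"ax":0,"ay":0,"az":0},{"tx":0,"ty":0,"tz":0.9,"ax":0,"ay":0,"az":0},{"tx":0,"ty":0,"tz":0.9,"ax":0,"ay":0,"az":0},{"tx":0,"ty":0,"tz":0.9,"ax":0,"ay":0,"az":0},{"tx":0,"ty":0,"tz":0.9,"ax":0,"ay":0,"az":0},{"tx":0,"ty":0,"tz":0.5,"ax":0,"ay":0,"az":0},{"tx":0,"ty":0,"tz":0,"ax":0,"ay":0,"az":0}])

```text
time_s: 37.78
ee_pos: [0.3806, 0.2617, 0.2878]
eef_rot: [-3.14, 0.0, 2.062]
force: [-0.3, -0.2, -4.3]
grip_width: 0.0498
grip_force: 45.0
```

>>> apply_moves(increments=[{"tx":0,"ty":0,"tz":0.7,"ax":0,"ay":0,"az":0},{"tx":0,"ty":0,"tz":0.6,"ax":0,"ay":0,"az":0},{"tx":0,"ty":0,"tz":0.4,"ax":0,"ay":0,"az":0},{"tx":0,"ty":0,"tz":0.2,"ax":0,"ay":0,"az":0},{"tx":0,"ty":0,"tz":0.1,"ax":0,"ay":0,"az":0},{"tx":0,"ty":0,"tz":0,"ax":0,"ay":0,"az":0}])

```text
time_s: 38.52
ee_pos: [0.3806, 0.2622, 0.2285]
eef_rot: [3.141, -0.0, 2.063]
force: [0.8, -0.0, -5.1]
grip_width: 0.0497
grip_force: 45.0
```

>>> apply_moves(increments=[{"tx":0,"ty":0,"tz":0.06,"ax":0,"ay":0,"az":0},{"tx":0,"ty":0,"tz":0,"ax":0,"ay":0,"az":0}])

```text
time_s: 38.78
ee_pos: [0.3805, 0.2621, 0.2266]
eef_rot: [3.141, -0.0, 2.063]
force: [-0.8, -0.1, -4.4]
grip_width: 0.0498
grip_force: 45.0
```

>>> apply_moves(increments=[{"tx":0,"ty":0,"tz":0.05,"ax":0,"ay":0,"az":0},{"tx":0,"ty":0,"tz":0,"ax":0,"ay":0,"az":0}])

```text
time_s: 39.02
ee_pos: [0.3805, 0.2622, 0.2252]
eef_rot: [3.141, -0.0, 2.063]
force: [-1.7, -0.8, 1.4]
grip_width: 0.0494
grip_force: 45.0
```

Touching the tray floor. I'll open partway and retreat.

>>> apply_moves(increments=[{"tx":0,"ty":0,"tz":0,"ax":0,"ay":0,"az":0},{"tx":0,"ty":0,"tz":0,"ax":0,"ay":0,"az":0},{"tx":0,"ty":0,"tz":0,"ax":0,"ay":0,"az":0},{"tx":0,"ty":0,"tz":-0.4,"ax":0,"ay":0,"az":0},{"tx":0,"ty":0,"tz":-0.9,"ax":0,"ay":0,"az":0},{"tx":0,"ty":0,"tz":-1,"ax":0,"ay":0,"az":0},{"tx":0,"ty":0,"tz":-1,"ax":0,"ay":0,"az":0},{"tx":0,"ty":0,"tz":-1,"ax":0,"ay":0,"az":0},{"tx":0,"ty":0,"tz":-1,"ax":0,"ay":0,"az":0},{"tx":0,"ty":0,"tz":-1,"ax":0,"ay":0,"az":0},{"tx":0,"ty":0,"tz":0,"ax":0,"ay":0,"az":0}], jaw=0.3)

```text
time_s: 40.4
ee_pos: [0.3803, 0.262, 0.4165]
eef_rot: [3.137, -0.0, 2.063]
force: [-0.2, 0.6, -0.8]
grip_width: 0.0657
grip_force: 0.0
```

```bash
python3 - <<'E'
from h import *
o,c=snap("top9","top");print(o["time_s"],o["ee_pos"].round(4),o["grip_width"])
print("a bore @home",hough(o,c,.6588,-.1684,.084,.03,.010,.014,2,.3),"disc",hough(o,c,.6588,-.1684,.06,.06,.044,.048))
print("b bore @home",hough(o,c,.6355,-.0272,.084,.03,.010,.014,2,.3),"disc",hough(o,c,.6355,-.0272,.06,.06,.044,.048))
o2,c2=snap("wrE","wrist")
print("c in tray disc",hough(o2,c2,.381,.262,.023,.06,.044,.048),"bore",hough(o2,c2,.381,.262,.047,.03,.010,.014))
# bystanders: image change between first and last top view outside known areas
o0,c0=pickle.load(open("top0.pkl","rb"))
for n,(r,s) in {"pencil":((228,305),(366,379)),"cutter":((205,226),(352,428)),"bottle":((170,210),(297,326)),"block":((118,140),(378,416))}.items():
    d=cv2.absdiff(c0["pixels"][r[0]:r[1],s[0]:s[1]],c["pixels"][r[0]:r[1],s[0]:s[1]]).max(2);print(n,(d>40).sum(),d.size)
E
```

```text
40.4 [0.3803 0.262  0.4165] 0.06571411404430588
a bore @home [(np.float32(0.6558), np.float32(-0.1695), np.float32(0.0112)), (np.float32(0.6584), np.float32(-0.1688), np.float32(0.0126))] disc []
b bore @home [(np.float32(0.6336), np.float32(-0.0264), np.float32(0.0127))] disc []
c in tray disc [] bore [(np.float32(0.3795), np.float32(0.2646), np.float32(0.012))]
pencil 232 1001
cutter 0 1596
bottle 3 1160
block 0 836
```

```bash
python3 - <<'E'
from h import *
for t in("top0","top9"):
    o,c=pickle.load(open(t+".pkl","rb"));h=cv2.cvtColor(c["pixels"][225:310,360:385],cv2.COLOR_RGB2HSV)
    m=cv2.inRange(h,(15,130,80),(35,255,255));p=cv2.findNonZero(m)[:,0];print(t,len(p),p.mean(0),cv2.fitLine(p,2,0,.01,.01).ravel()[:2])
E
```

```text
top0 178 [11.88202247 46.38764045] [ 0.04175446 -0.9991279 ]
top9 181 [11.54696133 46.82872928] [ 0.03869195 -0.9992512 ]
```

The pencil hasn't moved, wheel_a and wheel_b touched down at flange height, and wheel_c is in the tray. Handing in.

```bash
python3 -c "
from station import hand_in
print(hand_in())"
```

```text
the job is handed in; nothing more can be done
None
```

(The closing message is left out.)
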